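# Set the ratchet to tighten and clamp the blue reactor lid

## Task

The blue pressure reactor still needs clamping. Flip the small red direction lever on its ratchet right across to its clockwise (tighten) side, then swing the ratchet's black handle clockwise, seen from above, by about 60 degrees so that the clamp screw is tightened, and let go. Leave the green reactor and its ratchet as they are.

Things in the scene. Friction and masses are not known exactly. Their poses are not given: they have to be found in the camera images.
- reactor_blue: Blue bench pressure reactor, fixed: base plate 130 x 130 x 12 mm, round body 100 mm wide, steel lid 106 mm wide, 84 mm high. Origin: centre of the underside, on the vertical screw axis; z up. On it a brass flange 72 mm wide with a white mark, on the clamp screw, and a ratchet: head 54 mm wide, top 118 mm high, handle pointing out one way, red direction lever the other way.
- blue_lever_tab (a point): Centre of the upright red tab ending the blue reactor's direction lever: 14 mm along the lever, 10 mm across, 121 to 147 mm above the table, free on both sides. The lever turns about a vertical pivot 34 mm from the screw axis, exactly opposite to the handle; the tab centre is 37 mm from the pivot.
- blue_pawl (a joint): Direction lever of the blue ratchet, rad, seen from above: 0 = anticlockwise end (loosen), 1.0 = clockwise end (tighten); at 0.5 it points straight away from the handle. Starts at 0 to 0.12. About 1.5 N at the tab moves it; it stays where left. Flip it with the handle where it starts; a handle swung before that has to be brought back first.
- blue_grip (a point): Middle of the blue ratchet's black grip, on its axis, 120 mm from the screw axis, 107 mm above the table. The grip is level, 24 mm thick, 77 to 165 mm from the screw axis, free space around and below it. At the start the handle points towards the robot and 5 to 60 degrees to its right. About 6 N swings it; it stays where left.
- blue_screw (a joint): Clamp screw of the blue reactor, rad: 0 at the start, grows clockwise (tightening), hard stop at 1.1. Only the ratchet turns it: with the lever on tighten, clockwise swings of the handle do, after 12 to 20 degrees of free play, and swings back do not; on loosen the reverse.
- green_lever_tab (a point): Centre of the red tab on the direction lever of the other, green reactor's ratchet, built the same as the blue one. It moves with that lever and that handle; both are to be left alone. The two reactors may stand either way round.

How it is judged:
By the outcome, as a careful person would: the job done as asked, in the order asked, and still so for the second after the job is handed in, with the robot touching nothing.
It also fails if it takes over 45 s, if anything falls off the work surface, if the arm or the gripper's body presses on something with over 40 N, if the wrist force passes 120 N, or if a joint passes its speed limit or range.

## Robot

A 6-joint arm with a two-finger parallel gripper is mounted at the origin on the work surface. World frame = base frame: x ahead of the robot, y to its left, z up, the work surface at z = 0. Lengths are in m, angles in rad, forces in N, time in s.
With the tool pointing down it reaches from about 0.35 to 0.775 m from the base axis. Payload 7.3 kg.
Tool frame: the origin (TCP) lies midway between the tips of the shut fingers; the grasp point (between the pads) lies 19 mm behind it; z points along the fingers, y is the direction in which the jaws open and shut (so a half turn about z gives the same grasp; the last joint's range is limited). The gripper opens to 92 mm and grips with 3 to 60 N. Pads are 19 mm wide; open, the fingers measure 130 mm over their backs; the gripper's body (75 mm by 190 mm) begins 47 mm behind the grasp point.
Start: joints at [-1.39, 0.342, 1.524, -0, 1.275, -0.146], TCP at [0.169, -0.497, 0.227] pointing down, gripper open.
Joint ranges: [-2.53, 2.53], [-0.77, 2.02], [0.04, 2.7], [-1, 4.14], [0.28, 2.66], [-3.11, 3.11]. Speed limits (rad/s): [2.57, 2.57, 3.14, 3.14, 3.14, 3.14].

## Interface

Orientations are given as a rotation vector (axis times angle).
In Python, from station import env gives the robot as it stands.
- The arm moves only by the shell command python3 -m creep 'ROWS' [FORCE]. ROWS is JSON, a list of rows, each a list of 7 numbers: the shift along the tool's x, y, z in units of 40 mm (1.0 is 40 mm), then the turn, a rotation vector about the tool's x, y, z in units of 6 degrees (1.0 is 6 degrees), then the closure, from 0 (fully open) to 1 (shut). In form: [[x, y, z, wx, wy, wz, fingers], ...]. A call has 1 to 8 rows; each row is the pose to reach, as a shift and turn from the pose commanded when the call began, along the tool's axes at that moment; what a row does not reach only later rows make up. A row lasts 1/12 s, in which the tool goes at most 41.7 mm and 7.16 degrees, less where a joint would pass 70% of its speed; a pose out of reach is approached as far as the arm can. A call with a gripper value outside its range is refused whole. The fingers move at their own pace and stop on an object; FORCE is the grip in N (left out, the last holds). Time passes only in rows, so rows that repeat a pose let the fingers close. It gives the time, the measured TCP pose, the force and the opening at its end, in the units of the state.
- env.sense(): the state, without advancing time (a new reading comes with each control period).
- env.read_camera(name): name is "side" or "top" or "wrist"; returns (picture, depth): 480x640x3 uint8, blue, green, red; 480x640 float32, m along the optical axis (not along the pixel's ray), 0 where there is no reading.
- env.get_calibration(name): a dict with "mtx" (3x3 intrinsics, pixels), "pose" (4x4, takes a point from camera to world coordinates). Camera axes: x right, y down, z forward; pixel columns grow to the right and rows downward; lengths in m; the calibration is good to about 2 mm. A picture is of the moment at which its call begins: read the wrist's pose just before it. get_calibration takes no time and is no camera call; for the wrist camera it gives the pose at the moment of the call.
- env.job_done(): hands the job in, once; it reports no verdict.
The state is a dict: "clock": time; "joint_positions": joint angles; "joint_velocities": joint speeds; "joint_torque": joint torques, N m; "tool_pos": TCP position; "tool_rot": TCP orientation; "wrist_force": force on the tool from outside, world axes, zero at the start; "wrist_torque": the same for the moment, N m; "gripper_width": finger opening in m.
Only numpy, scipy, OpenCV 4.12 (cv2) and the standard library are available. Lean on these libraries where they do the work, as an engineer would, in place of code of your own. Each camera call takes 0.05 s, during which the arm holds its last target.

## Working session

There is one attempt and no reset: what is moved stays moved. The work goes in short steps, Python scripts to look and compute and a shell command to move; the robot and the scene stay as the last step left them, time stands still between calls to the robot, and variables do not carry over. Pictures are saved under pics/ and viewed, and the job is handed in when it is done.

```bash
ls; mkdir -p pics; python3 - <<'E'
from station import env
import cv2
s=env.sense(); print({k:(v if not hasattr(v,'round') else v) for k,v in s.items()})
for n in ("top","side"):
    im,d=env.read_camera(n); cv2.imwrite(f"pics/{n}0.png",im)
    import numpy as np; np.save(f"pics/{n}0.npy",d)
    c=env.get_calibration(n); print(n,c["mtx"],c["pose"])
E
```

```text
pics
{'clock': 0.0, 'joint_positions': array([-1.38998591e+00,  3.42736523e-01,  1.52500493e+00, -2.32701011e-05,
        1.27540398e+00, -1.45970234e-01]), 'joint_velocities': array([-4.85238665e-04, -1.76738497e-04, -4.98704952e-05,  6.39405830e-04,
       -1.66356814e-05,  1.21944588e-03]), 'joint_torque': array([-2.27049910e-03, -4.31254148e+01, -2.44219440e+01,  7.15970015e-02,
        5.59912249e-02, -1.11118381e-04]), 'tool_pos': array([ 0.16847832, -0.49680523,  0.22604202]), 'tool_rot': array([-3.09821805e+00, -5.10783032e-01,  7.74046171e-05]), 'wrist_force': array([-1.01812571, -0.34720833, -0.20633413]), 'wrist_torque': array([ 0.037482  , -0.01476406,  0.00715907]), 'gripper_width': 0.0916319919311213}
top [[508.27513597   0.         326.26634992]
 [  0.         508.27513597 239.49551775]
 [  0.           0.           1.        ]] [[ 0.00908365 -0.9877949   0.15549506  0.38421516]
 [-0.99995493 -0.00940277 -0.00131689 -0.03361062]
 [ 0.00276291 -0.15547609 -0.98783579  1.18499277]
 [ 0.          0.          0.          1.        ]]
side [[541.4412367    0.         315.43985871]
 [  0.         541.4412367  231.89047584]
 [  0.           0.           1.        ]] [[-0.99437006 -0.05759417  0.08894434  0.47127369]
 [-0.10591666  0.56508852 -0.81820329  0.716816  ]
 [-0.00313769 -0.82301754 -0.56800729  0.59351674]
 [ 0.          0.          0.          1.        ]]
```

View pics/top0.png

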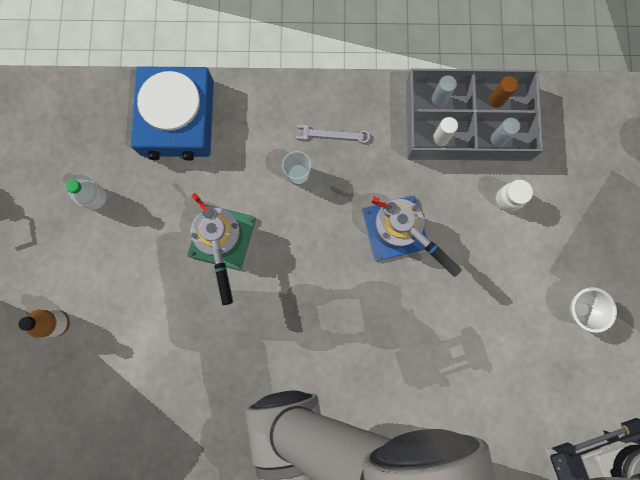

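View pics/side0.png

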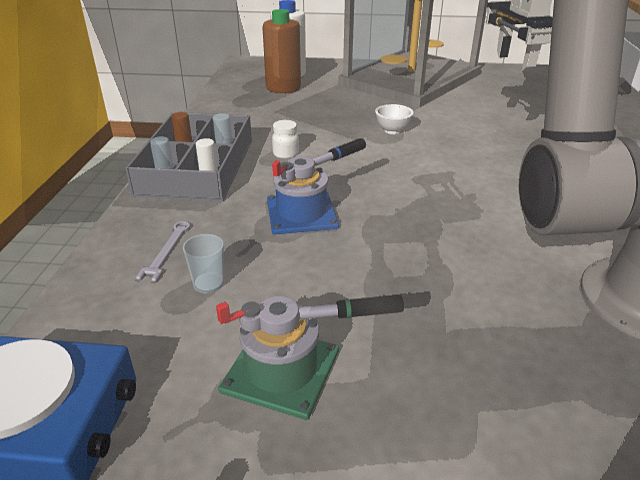

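The top view shows the blue reactor's head near (402,220), its red tab near (378,202) and its black grip near (440,257). The green reactor is to the left, with its head near (212,229). I'll measure the blue one now.

```bash
cat > h.py <<'E'
import numpy as np, cv2
from station import env
def ray(c,u,v,z):
    K,P=c["mtx"],c["pose"]
    d=P[:3,:3]@np.linalg.solve(K,[u,v,1.0]); o=P[:3,3]
    return o+d*(z-o[2])/d[2]
def cloud(c,d):
    K,P=c["mtx"],c["pose"]; v,u=np.mgrid[:480,:640]
    p=np.stack([(u-K[0,2])/K[0,0]*d,(v-K[1,2])/K[1,1]*d,d],-1)
    return p@P[:3,:3].T+P[:3,3]
def red(im):
    h=cv2.cvtColor(im,cv2.COLOR_BGR2HSV)
    return ((h[...,0]<8)|(h[...,0]>172))&(h[...,1]>150)&(h[...,2]>80)
E
python3 - <<'E'
from h import *
np.set_printoptions(precision=4,suppress=True)
for n in("top","side"):
    im=cv2.imread(f"pics/{n}0.png"); d=np.load(f"pics/{n}0.npy"); c=env.get_calibration(n); P=cloud(c,d)
    x0,x1,y0,y1=(355,480,185,290) if n=="top" else (255,380,125,240)
    roi=np.zeros((480,640),bool); roi[y0:y1,x0:x1]=1
    ok=(d>0)&roi
    m=red(im)&ok; p=P[m]; print(n,"red",m.sum(),p.min(0),p.max(0))
    hi=p[p[:,2]>0.128]; print(" tab n",len(hi),hi.mean(0),hi[:,2].max()); lo=p[p[:,2]<0.12]; print(len(lo), lo.mean(0) if len(lo) else '')
    blk=ok&(im.max(2)<60)&(P[...,2]>0.09)&(P[...,2]<.13); p=P[blk]; print(" grip",len(p),p.mean(0),p.min(0),p.max(0))
    if len(p): 
        q=p[:,:2]-p[:,:2].mean(0); print(" dir",np.linalg.svd(q,full_matrices=0)[2][0])
    # brass & lid plane
    lid=ok&(abs(P[...,2]-.084)<.004); p=P[lid]; print(" lid",len(p),p.min(0),p.max(0))
    hd=ok&(abs(P[...,2]-.118)<.003)&~m&~blk; p=P[hd]; print(" head",len(p),np.median(p,0),p.min(0),p.max(0))
    cv2.imwrite(f"pics/{n}z.png",cv2.resize(im[y0:y1,x0:x1],None,fx=6,fy=5.5,interpolation=cv2.INTER_CUBIC)[:600,:800])
E
```

```text
top red 82 [ 0.6225 -0.1685  0.121 ] [ 0.6393 -0.1304  0.1541]
 tab n 42 [ 0.6322 -0.1382  0.1437] 0.1540938564946912
0 
 grip 218 [ 0.5218 -0.2715  0.1167] [ 0.486  -0.2978  0.0909] [ 0.5637 -0.2242  0.1247]
 dir [-0.7616 -0.6481]
 lid 656 [ 0.5465 -0.2485  0.0802] [ 0.6506 -0.1442  0.088 ]
 head 630 [ 0.585  -0.2095  0.1185] [ 0.4794 -0.32    0.115 ] [ 0.6376 -0.1584  0.121 ]
side red 70 [ 0.6252 -0.1586  0.1225] [ 0.6408 -0.128   0.1497]
 tab n 53 [ 0.636  -0.1336  0.14  ] 0.1497203541072621
0 
 grip 279 [ 0.5117 -0.2777  0.1115] [ 0.4793 -0.3127  0.0912] [ 0.5621 -0.2241  0.1211]
 dir [0.7089 0.7053]
 lid 507 [ 0.5473 -0.2424  0.08  ] [ 0.6516 -0.1427  0.0879]
 head 434 [ 0.5903 -0.2014  0.1183] [ 0.4819 -0.3178  0.115 ] [ 0.628  -0.1463  0.121 ]
```

View pics/topz.png

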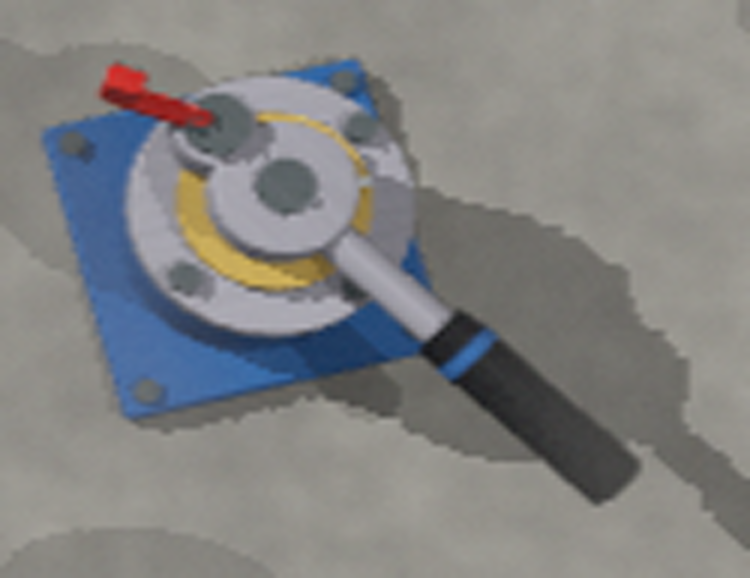

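View pics/sidez.png

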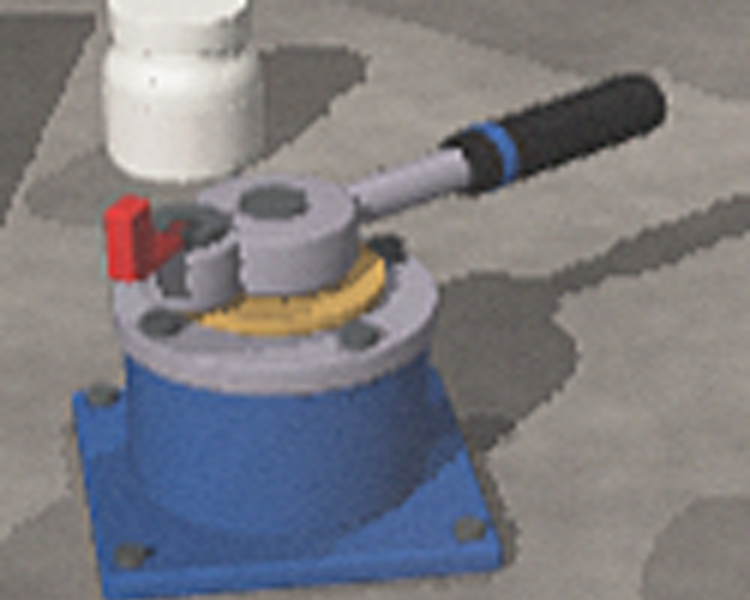

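The measurements agree. The screw axis is at about (0.599, -0.195) and the handle points about 44° to the right of straight towards the robot. The lever tab is at about (0.635, -0.136), which is the loosen side. I'll work out the first move, to a point above and behind the tab with the tool x axis at heading 134°.

```bash
cat >> h.py <<'E'
from scipy.spatial.transform import Rotation as Ro
def units(pos,heading):
    s=env.sense(); R=Ro.from_rotvec(s["tool_rot"])
    h=np.radians(heading); T=Ro.from_matrix(np.array([[np.cos(h),np.sin(h),0],[np.sin(h),-np.cos(h),0],[0,0,-1]]))
    t=R.inv().apply(np.array(pos)-s["tool_pos"])/.04
    w=np.degrees((R.inv()*T).as_rotvec())/6
    print("pos",s["tool_pos"].round(4),"units",t.round(3),w.round(3),"clock",s["clock"])
E
python3 - <<'E'
from h import *
units([.6167,-.1125,.20],134)
d=np.load("pics/top0.npy");P=cloud(env.get_calibration("top"),d)
q=P.reshape(-1,3)[(d>0).ravel()]
for lo,hi in ((.599,.7),):
    r=np.hypot(q[:,0]-.6235,q[:,1]+.1714); print("pivot cap z",np.percentile(q[r<.012,2],[5,50,95]))
E
```

```text
pos [ 0.1685 -0.4968  0.2261] units [13.697 -5.503  0.663] [-6.0000e-03 -1.4000e-02 -1.9213e+01] clock 0.1
pivot cap z [0.11906157 0.1255118  0.12825264]
```

```bash
python3 -m creep '[[0.8,-0.3,0,0,0,-1.1,0.5],[1.6,-0.6,0,0,0,-2.2,1],[2.4,-0.95,0.1,0,0,-3.3,1],[3.2,-1.3,0.1,0,0,-4.4,1],[4,-1.6,0.2,0,0,-5.5,1],[4.8,-1.95,0.2,0,0,-6.6,1],[5.6,-2.25,0.2,0,0,-7.7,1],[6.4,-2.6,0.2,0,0,-8.8,1]]' 20; python3 -c "
from h import *
units([.6167,-.1125,.20],134)"
```

```text
clock: 0.77
tool_pos: [0.3786, -0.3152, 0.2184]
tool_rot: [-2.544, -1.843, 0.0]
wrist_force: [-0.1, -0.3, -0.3]
gripper_width: 0.0429
pos [ 0.3786 -0.3152  0.2184] units [6.671 4.077 0.46 ] [-3.000e-03 -3.000e-03 -1.036e+01] clock 0.7667
```

```bash
python3 -m creep '[[0.7,0.4,0,0,0,-1.1,1],[1.4,0.8,0,0,0,-2.2,1],[2.1,1.3,0.1,0,0,-3.3,1],[2.8,1.7,0.1,0,0,-4.4,1],[3.5,2.1,0.1,0,0,-5.5,1],[4.2,2.6,0.2,0,0,-6.6,1],[4.9,3,0.2,0,0,-7.7,1],[5.6,3.4,0.3,0,0,-8.8,1]]'; python3 -c "
from h import *
units([.6167,-.1125,.20],134)"
```

```text
clock: 1.43
tool_pos: [0.5788, -0.1459, 0.2067]
tool_rot: [1.459, 2.782, -0.0]
wrist_force: [-0.1, -1.2, 0.0]
gripper_width: 0.0004
pos [ 0.5788 -0.1459  0.2067] units [0.148 1.254 0.167] [-0.     0.002 -1.556] clock 1.4333
```

```bash
python3 -m creep '[[0.1,0.6,0.1,0,0,-0.8,1],[0.15,1.25,0.17,0,0,-1.55,1],[0.15,1.25,0.17,0,0,-1.55,1],[0.15,1.25,0.17,0,0,-1.55,1]]'; python3 - <<'E'
from h import *
units([.6167,-.1125,.130],134)
for n in ("wrist","top","side"):
    c=env.get_calibration(n); im,d=env.read_camera(n); cv2.imwrite(f"pics/{n}1.png",im); np.save(f"pics/{n}1.npy",d)
    P=cloud(c,d); m=red(im)&(d>0)&(np.hypot(P[...,0]-.635,P[...,1]+.137)<.06); p=P[m]
    if len(p): print(n,len(p),p.min(0),p.max(0), p[p[:,2]>.135].mean(0))
E
```

```text
clock: 1.77
tool_pos: [0.6156, -0.113, 0.1987]
tool_rot: [-1.234, -2.887, 0.001]
wrist_force: [-0.4, -0.2, -0.8]
gripper_width: 0.0009
pos [ 0.6156 -0.113   0.1987] units [-0.012  0.03   1.719] [-0.011 -0.015 -0.05 ] clock 1.7667
wrist 75 [ 0.60841241 -0.13830207  0.12287965] [ 0.63991385 -0.10640261  0.22984878] [ 0.63010326 -0.12857468  0.15945691]
side 77 [ 0.62420422 -0.15943443  0.12176575] [ 0.64073696 -0.12859281  0.14885827] [ 0.63574616 -0.13473809  0.14285556]
```

View pics/wrist1.png

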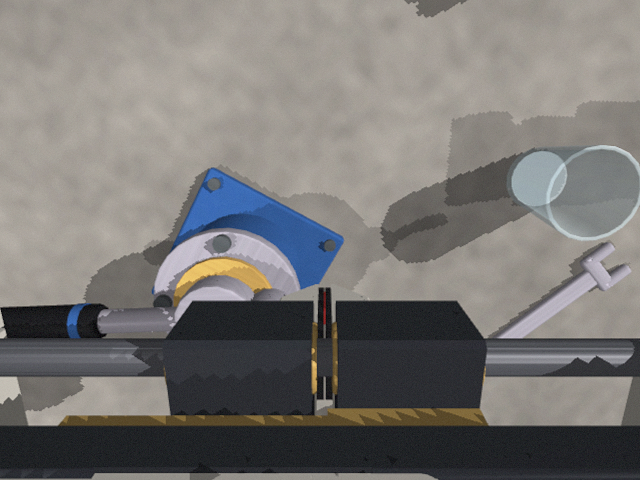

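The wrist view is partly blocked by the fingers. A sliver of the red tab shows through the finger gap at (324,310), so the tab lies directly behind the fingers on the push line. I'll lower the fingers to 0.130 m and then push along −x.

```bash
python3 -m creep '[[0,0,0.8,0,0,0,1],[0,0,1.4,0,0,0,1],[0,0,1.7,0,0,0,1],[0,0,1.7,0,0,0,1]]'; python3 - <<'E'
from h import *
units([.6493,-.1463,.130],134)
for n in ("top","side"):
    im,d=env.read_camera(n); cv2.imwrite(f"pics/{n}2.png",im)
    if n=="side": cv2.imwrite("pics/side2z.png",cv2.resize(im[80:240,200:400],None,fx=3.5,fy=3.5))
E
```

```text
clock: 2.25
tool_pos: [0.613, -0.1146, 0.129]
tool_rot: [-1.238, -2.881, 0.001]
wrist_force: [0.7, 0.1, -1.2]
gripper_width: 0.0005
pos [ 0.613  -0.1146  0.129 ] units [-1.199  0.113 -0.031] [-0.029 -0.049 -0.085] clock 2.25
```

View pics/side2z.png

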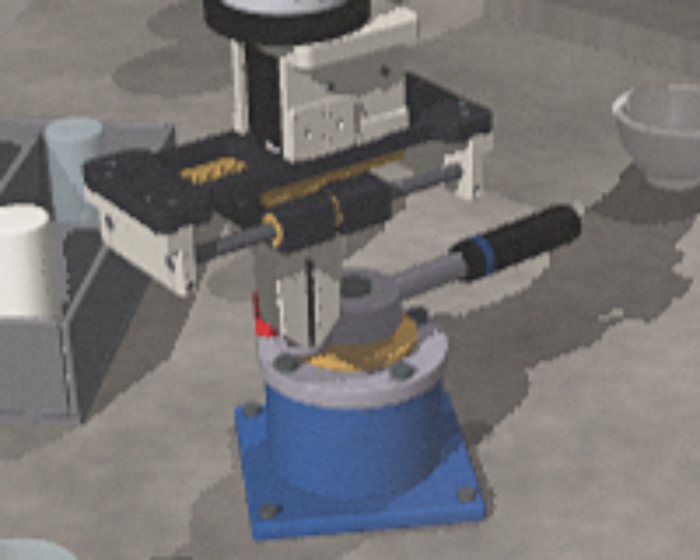

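The side view shows the shut fingers just in front of (nearer the camera than) the red tab at (262,320), with the tips clear of the head. Now I'll push slowly along −x.

```bash
python3 -m creep '[[-0.2,0.05,0,0,0,0,1],[-0.4,0.1,0,0,0,0,1],[-0.55,0.1,0,0,0,0,1],[-0.7,0.1,0,0,0,0,1],[-0.85,0.1,0,0,0,0,1],[-0.95,0.1,0,0,0,0,1],[-1.05,0.1,0,0,0,0,1],[-1.1,0.1,0,0,0,0,1]]'; python3 - <<'E'
from h import *
units([.6493,-.1463,.130],134)
for n in ("top","side"):
    c=env.get_calibration(n);im,d=env.read_camera(n); cv2.imwrite(f"pics/{n}3.png",im)
    P=cloud(c,d); m=red(im)&(d>0)&(np.hypot(P[...,0]-.635,P[...,1]+.157)<.08); p=P[m]
    if len(p): print(n,len(p),p.min(0),p.max(0), p[p[:,2]>.135].mean(0))
    if n=="side": cv2.imwrite("pics/side3z.png",cv2.resize(im[80:240,200:400],None,fx=3.5,fy=3.5))
    else: cv2.imwrite("pics/top3z.png",cv2.resize(im[160:300,340:500],None,fx=4,fy=4))
E
```

```text
clock: 3.02
tool_pos: [0.6489, -0.1439, 0.1322]
tool_rot: [1.237, 2.887, -0.001]
wrist_force: [-1.7, 1.4, 1.9]
gripper_width: 0.0005
pos [ 0.6489 -0.1439  0.1322] units [-0.052 -0.034  0.054] [-0.005  0.004 -0.066] clock 3.0167
side 14 [ 0.63433696 -0.16808031  0.1204463 ] [ 0.66302181 -0.15315852  0.12725019] [nan nan nan]<stdin>:6: RuntimeWarning: Mean of empty slice.
  ret = um.true_divide(
```

View pics/side3z.png

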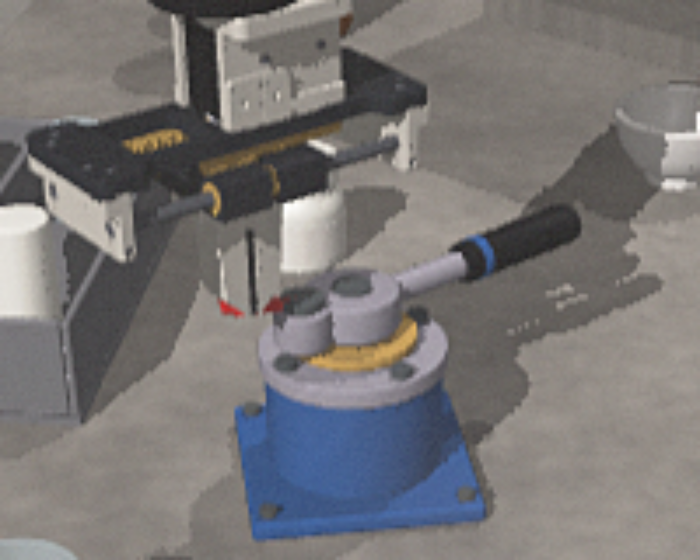

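View pics/top3z.png

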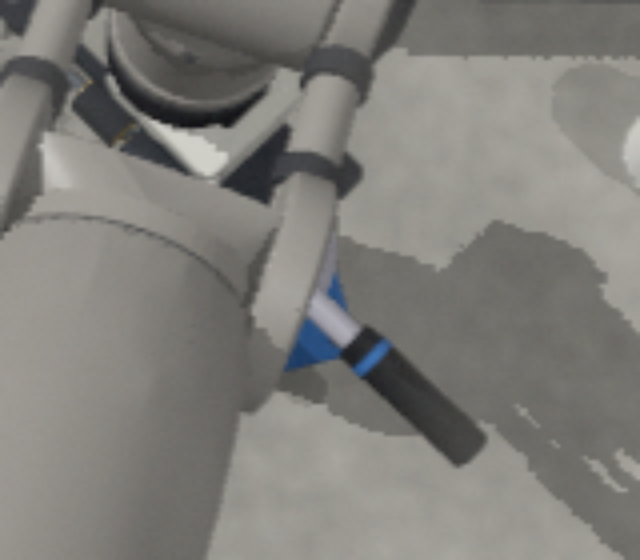

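The side view shows the lever moved across: red shows at (230,308) and (275,303) behind the fingers. The handle hasn't moved, and the push force is only about 2 N. I'll go a little further until the lever reaches its end stop.

```bash
python3 -m creep '[[-0.03,0,0.04,0,0,0,1],[-0.06,0,0.04,0,0,0,1],[-0.06,0,0.04,0,0,0,1]]'; python3 -m creep '[[-0.03,0,0,0,0,0,1],[-0.06,0,0,0,0,0,1],[-0.06,0,0,0,0,0,1]]'
```

```text
clock: 3.37
tool_pos: [0.6501, -0.145, 0.13]
tool_rot: [-1.237, -2.887, 0.001]
wrist_force: [-1.4, 0.1, 0.6]
gripper_width: 0.0002
clock: 3.62
tool_pos: [0.6515, -0.1466, 0.13]
tool_rot: [-1.236, -2.886, 0.001]
wrist_force: [-5.0, 1.7, 1.7]
gripper_width: 0.0005
```

The force rose to about 5 N, so the lever is probably at its stop. I'll back off, raise the tool and check.

```bash
python3 -m creep '[[0.4,0,0,0,0,0,1],[0.8,0,-0.5,0,0,0,1],[1.2,0,-1.4,0,0,0,1],[1.6,0.3,-2,0,0,0,1],[1.8,0.3,-2,0,0,0,1],[1.8,0.3,-2,0,0,0,1]]'; python3 - <<'E'
from h import *
units([.6493,-.1463,.130],134)
sx=np.array([.599,-.195]); a=np.radians(44); piv=sx+.034*np.array([np.cos(a),np.sin(a)])
for n in ("wrist","side"):
    c=env.get_calibration(n);im,d=env.read_camera(n); cv2.imwrite(f"pics/{n}4.png",im)
    P=cloud(c,d); m=red(im)&(d>0)&(np.hypot(P[...,0]-.635,P[...,1]+.157)<.06); p=P[m]
    if len(p):
        t=p[p[:,2]>.130].mean(0); e=t[:2]-piv; print(n,len(p),t,"ang",np.degrees(np.arctan2(e[1],e[0])),np.hypot(*e))
    if n=="side": cv2.imwrite("pics/side4z.png",cv2.resize(im[80:240,200:400],None,fx=3.5,fy=3.5))
E
```

```text
clock: 4.12
tool_pos: [0.6119, -0.085, 0.2126]
tool_rot: [1.232, 2.884, 0.001]
wrist_force: [0.1, 0.4, 0.0]
gripper_width: 0.0006
pos [ 0.6119 -0.085   0.2126] units [-1.743 -0.389  2.072] [ 0.028  0.043 -0.045] clock 4.1167
side 132 [ 0.65890554 -0.16015236  0.1394719 ] ang 17.577225676714434 0.037184085192702464
```

View pics/side4z.png

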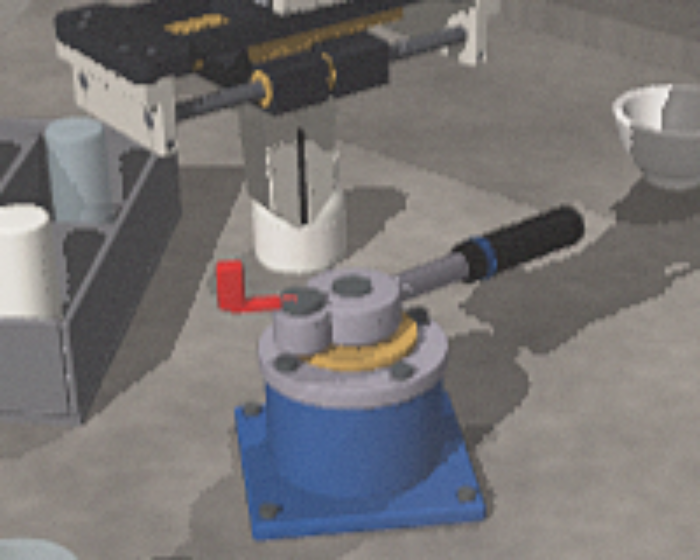

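View pics/wrist4.png

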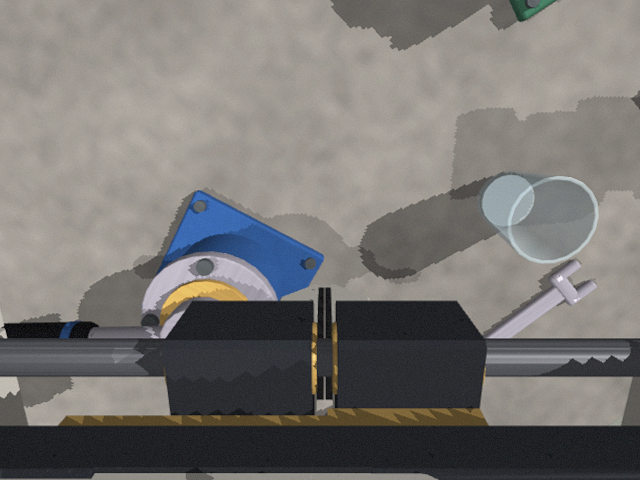

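The side view shows the tab at (230,280), now pointing away at a measured angle of about 17°, biased a few degrees high because this camera only sees the near faces. The expected end stop is 15.4°. The handle hasn't moved. I'll get a clean top view from the next pose, on the far side of the handle.

```bash
python3 -m creep '[[-0.6,-0.6,0,0,0,0,1],[-1.2,-1.2,0.1,0,0,0,1],[-1.8,-1.8,0.2,0,0,0,1],[-2.2,-2.6,0.2,0,0,0,1],[-2.5,-3.5,0.2,0,0,0,1],[-2.6,-4.4,0.2,0,0,0,1],[-2.6,-5.1,0.2,0,0,0,1],[-2.6,-5.1,0.2,0,0,0,1]]'; python3 - <<'E'
from h import *
units([.537,-.3036,.092],134)
E
```

```text
clock: 4.88
tool_pos: [0.5313, -0.3072, 0.2003]
tool_rot: [-1.244, -2.881, 0.002]
wrist_force: [1.3, -0.7, 0.1]
gripper_width: 0.0004
pos [ 0.5313 -0.3072  0.2003] units [-0.039  0.174  2.708] [-0.026 -0.025 -0.12 ] clock 4.8833
```

```bash
python3 - <<'E'
from h import *
sx=np.array([.599,-.195]); a=np.radians(44); piv=sx+.034*np.array([np.cos(a),np.sin(a)])
n="top"
c=env.get_calibration(n);im,d=env.read_camera(n); cv2.imwrite(f"pics/{n}5.png",im)
P=cloud(c,d); m=red(im)&(d>0)&(np.hypot(P[...,0]-.635,P[...,1]+.157)<.06); p=P[m]
if len(p):
        t=p[p[:,2]>.130].mean(0); e=t[:2]-piv; print(n,len(p),t,"ang",np.degrees(np.arctan2(e[1],e[0])),np.hypot(*e))
cv2.imwrite("pics/top5z.png",cv2.resize(im[160:300,340:500],None,fx=4,fy=4))
E
```

```text
top 73 [ 0.6569725  -0.1615165   0.14446031] ang 16.401777491198963 0.03493668478188098
```

View pics/top5z.png

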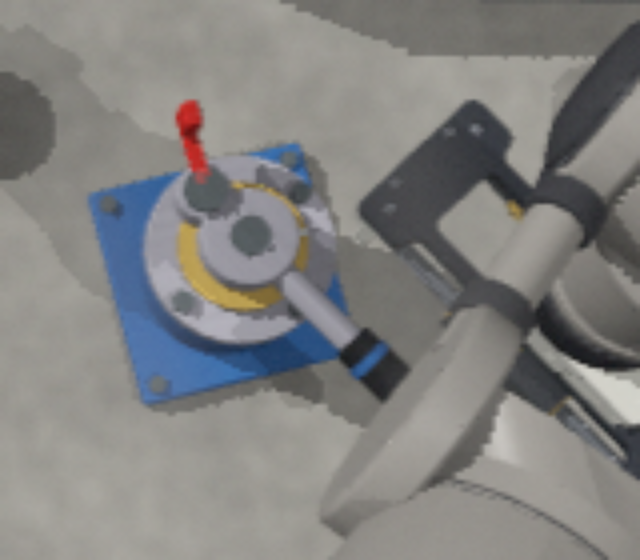

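The top view shows the lever tab at (190,112) and the handle where it started. The measured lever swing is about 57° (54° from the side camera, 59° from the top), so it's at the tighten end. Now I'll go down beside the grip.

```bash
python3 -m creep '[[0,0.1,0.8,0,0,0,1],[-0.05,0.2,1.6,0,0,-0.1,1],[-0.05,0.2,2.3,0,0,-0.1,1],[-0.05,0.2,2.7,0,0,-0.1,1],[-0.05,0.2,2.7,0,0,-0.1,1],[-0.05,0.2,2.7,0,0,-0.1,1]]'; python3 - <<'E'
from h import *
units([.537,-.3036,.092],134)
im,d=env.read_camera("side"); cv2.imwrite("pics/side6z.png",cv2.resize(im[60:240,230:430],None,fx=3.3,fy=3.3))
# arc plan in tool axes, start offset s0=.035 ; contact s=.0215
s=env.sense(); R=Ro.from_rotvec(s["tool_rot"])
sx=np.array([.599,-.195,s["tool_pos"][2]])
print("screw in tool axes mm",R.inv().apply(sx-s["tool_pos"])*1000)
c=R.inv().apply(sx-s["tool_pos"])
def go(D,sc=.0215):
    a=np.radians(D); v=np.array([-sc,-.120]); q=c[:2]+np.array([v[0]*np.cos(a)-v[1]*np.sin(a),v[0]*np.sin(a)+v[1]*np.cos(a)])
    print(D,(q/.04).round(2),round(D/6,2))
for D in range(0,64,4): go(D)
E
```

```text
clock: 5.43
tool_pos: [0.5424, -0.2975, 0.093]
tool_rot: [-1.22, -2.892, -0.001]
wrist_force: [1.2, -0.4, 1.7]
gripper_width: 0.0004
pos [ 0.5424 -0.2975  0.093 ] units [-0.014 -0.203  0.024] [-0.004 -0.025  0.043] clock 5.4333
screw in tool axes mm [3.48470990e+01 1.11988375e+02 1.45531715e-03]
0 [ 0.33 -0.2 ] 0.0
4 [ 0.54 -0.23] 0.67
8 [ 0.76 -0.25] 1.33
12 [ 0.97 -0.25] 2.0
16 [ 1.18 -0.23] 2.67
20 [ 1.39 -0.2 ] 3.33
24 [ 1.6  -0.16] 4.0
28 [ 1.81 -0.1 ] 4.67
32 [ 2.01 -0.03] 5.33
36 [2.2  0.06] 6.0
40 [2.39 0.16] 6.67
44 [2.57 0.27] 7.33
48 [2.74 0.39] 8.0
52 [2.9  0.53] 8.67
56 [3.06 0.68] 9.33
60 [3.2  0.83] 10.0
```

View pics/side6z.png

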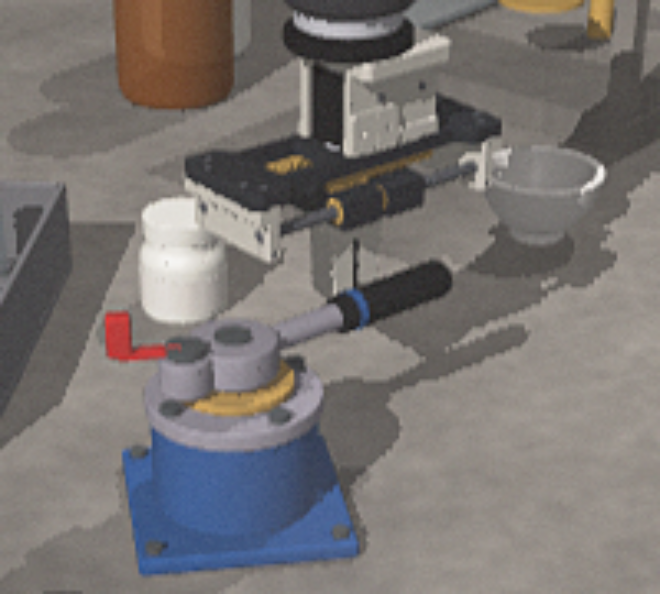

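The side view shows the shut fingers at (350,280), behind the black grip at its height and well clear of it. Next comes the arc push, in stages.

```bash
python3 -m creep '[[0.2,-0.15,0,0,0,0,1],[0.35,-0.2,0,0,0,0,1],[0.54,-0.23,0,0,0,0.65,1],[0.76,-0.25,0,0,0,1.35,1],[0.97,-0.25,0,0,0,2,1],[1.18,-0.23,0,0,0,2.65,1],[1.39,-0.2,0,0,0,3.35,1],[1.6,-0.16,0,0,0,4,1]]'; cat > plan.py <<'E'
from h import *
import sys
s=env.sense(); R=Ro.from_rotvec(s["tool_rot"]); x=R.apply([1,0,0]); h=np.degrees(np.arctan2(x[1],x[0]))
sx=np.array([.599,-.195,s["tool_pos"][2]]); c=R.inv().apply(sx-s["tool_pos"])
now=134-h; print("face angle swung",now.round(2),"screw in tool mm",(c*1000).round(1),"z",s["tool_pos"][2],"F",s["wrist_force"].round(1))
for D in map(float,sys.argv[1:]):
    a=np.radians(D-now); v=np.array([-.0215,-.120]); q=c[:2]+np.array([v[0]*np.cos(a)-v[1]*np.sin(a),v[0]*np.sin(a)+v[1]*np.cos(a)])
    print(D,(q/.04).round(2),round((D-now)/6,2))
E
python3 plan.py 24 28 32 36 40 44 48 52 56 60
```

```text
clock: 6.15
tool_pos: [0.4952, -0.2586, 0.0963]
tool_rot: [1.798, 2.566, -0.001]
wrist_force: [5.7, -5.2, -3.0]
gripper_width: 0.0004
face angle swung 24.02 screw in tool mm [ 24.3 119.2   0.3] z 0.09631456550648504 F [ 5.7 -5.2 -3. ]
24.0 [ 0.07 -0.02] -0.0
28.0 [ 0.28 -0.05] 0.66
32.0 [ 0.49 -0.06] 1.33
36.0 [ 0.7  -0.07] 2.0
40.0 [ 0.92 -0.05] 2.66
44.0 [ 1.13 -0.02] 3.33
48.0 [1.33 0.02] 4.0
52.0 [1.54 0.08] 4.66
56.0 [1.74 0.15] 5.33
60.0 [1.93 0.24] 6.0
```

```bash
python3 -m creep '[[0.21,-0.03,0,0,0,0.65,1],[0.42,-0.04,0.05,0,0,1.35,1],[0.63,-0.05,0.05,0,0,2,1],[0.85,-0.03,0.05,0,0,2.65,1],[1.06,0,0.05,0,0,3.35,1],[1.26,0.04,0.05,0,0,4,1],[1.46,0.1,0.05,0,0,4.65,1],[1.46,0.1,0.05,0,0,4.65,1]]'; python3 plan.py 52 56 60 62 64; python3 - <<'E'
from h import *
for n in("top","side"):
    im,d=env.read_camera(n); cv2.imwrite(f"pics/{n}7.png",im)
    cv2.imwrite(f"pics/{n}7z.png",cv2.resize(im[160:300,320:500] if n=="top" else im[60:240,230:430],None,fx=3.3,fy=3.3))
E
```

```text
clock: 6.82
tool_pos: [0.4787, -0.2015, 0.0948]
tool_rot: [2.362, 2.06, 0.003]
wrist_force: [1.7, -1.6, 0.6]
gripper_width: 0.0006
face angle swung 51.83 screw in tool mm [ 22.8 118.3   0.7] z 0.0947618246234598 F [ 1.7 -1.6  0.6]
52.0 [ 0.04 -0.04] 0.03
56.0 [ 0.25 -0.07] 0.69
60.0 [ 0.46 -0.09] 1.36
62.0 [ 0.57 -0.09] 1.69
64.0 [ 0.68 -0.09] 2.03
```

View pics/side7z.png

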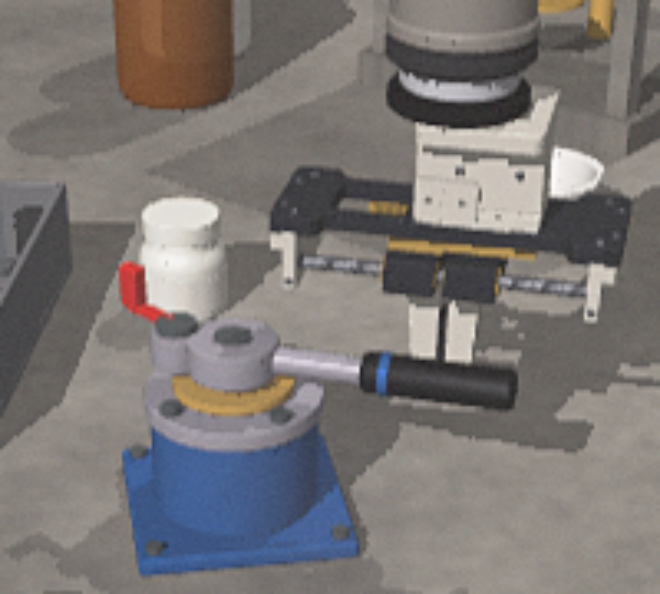

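View pics/top7z.png

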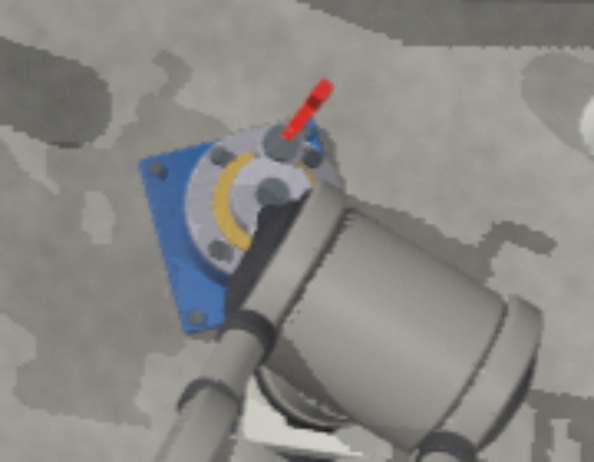

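The handle has swung, and the fingers at (440,335) are still behind it. The top view shows the lever at (310,105) still on the tighten side. I'll finish to about 60°.

```bash
python3 -m creep '[[0.15,-0.03,0.03,0,0,0.5,1],[0.3,-0.05,0.05,0,0,1,1],[0.42,-0.05,0.05,0,0,1.4,1],[0.42,-0.05,0.05,0,0,1.4,1],[0.42,-0.05,0.05,0,0,1.4,1]]'; python3 plan.py 60 62; cat > ha.py <<'E'
from h import *
sx=np.array([.599,-.195])
def ang(im,d,c):
    P=cloud(c,d); r=np.hypot(P[...,0]-sx[0],P[...,1]-sx[1])
    b=(d>0)&(im.max(2)<60)&(P[...,2]>.098)&(P[...,2]<.13)&(r>.075)&(r<.175)
    n,l,st,_=cv2.connectedComponentsWithStats(b.astype(np.uint8)); k=1+st[1:,4].argmax(); p=P[l==k]
    e=p[:,:2].mean(0)-sx; return len(p),np.degrees(np.arctan2(e[1],e[0]))%360,p.max(0),np.hypot(*e)
for n in("side","top"):
    c=env.get_calibration(n); im0=cv2.imread(f"pics/{n}0.png"); print(n,"start",ang(im0,np.load(f"pics/{n}0.npy"),c))
    im,d=env.read_camera(n); print(n,"now",ang(im,d,c))
    cv2.imwrite(f"pics/{n}8_{env.sense()['clock']:.1f}.png",im)
E
python3 ha.py
```

```text
clock: 7.33
tool_pos: [0.4774, -0.1844, 0.0911]
tool_rot: [2.507, 1.89, 0.001]
wrist_force: [-0.4, -4.0, 2.5]
gripper_width: 0.0005
face angle swung 59.97 screw in tool mm [ 23.3 119.8   0.2] z 0.09113982878371546 F [-0.4 -4.   2.5]
60.0 [ 0.05 -0.  ] 0.0
62.0 [ 0.15 -0.02] 0.34
side start (225, np.float64(223.51224328597576), array([ 0.53213383, -0.25859723,  0.12088262]), np.float64(0.12925706674524112))
side now (316, np.float64(161.40601039559584), array([ 0.51192805, -0.13803593,  0.12912707]), np.float64(0.1293311728610774))
top start (173, np.float64(224.6779585526085), array([ 0.53831568, -0.25821048,  0.123663  ]), np.float64(0.11564926170791136))Traceback (most recent call last):
  File "ha.py", line 10, in <module>
    im,d=env.read_camera(n); print(n,"now",ang(im,d,c))
                                           ~~~^^^^^^^^
  File "ha.py", line 6, in ang
    n,l,st,_=cv2.connectedComponentsWithStats(b.astype(np.uint8)); k=1+st[1:,4].argmax(); p=P[l==k]
                                                                       ~~~~~~~~~~~~~~~^^
ValueError: attempt to get argmax of an empty sequence
```

The tool geometry gives a swing of about 60°, and the side camera gives about 62° (occlusion-biased). I'll back the fingers off, raise them and check with an unobstructed view.

```bash
python3 -m creep '[[-0.3,0,0,0,0,0,1],[-0.7,0,0,0,0,0,1],[-1.1,0,-0.2,0,0,0,1],[-1.5,0,-0.8,0,0,0,1],[-2.2,-0.2,-1.6,0,0,0,1],[-3,-0.2,-2.4,0,0,0,1],[-3.8,-0.2,-3,0,0,0,1],[-4.6,-0.2,-3,0,0,0,1]]'; python3 -m creep '[[-0.8,0,0,0,0,0,1],[-1.6,0,0,0,0,0,1],[-2.4,0,0,0,0,0,1],[-3,0,0,0,0,0,1],[-3,0,0,0,0,0,1],[-3,0,0,0,0,0,1]]';  python3 ha.py; ls pics | tail -4; python3 - <<'E'
import cv2
from h import *
im,_=env.read_camera("top"); cv2.imwrite("pics/top9z.png",cv2.resize(im[160:320,160:500],None,fx=2.3,fy=2.3))
im,_=env.read_camera("side"); cv2.imwrite("pics/side9.png",im)
E
```

```text
clock: 8.1
tool_pos: [0.4187, -0.3606, 0.2152]
tool_rot: [2.503, 1.887, 0.002]
wrist_force: [2.0, -0.8, 0.5]
gripper_width: 0.0004
clock: 8.6
tool_pos: [0.3837, -0.4741, 0.209]
tool_rot: [-2.51, -1.885, -0.002]
wrist_force: [-0.9, 0.8, -0.7]
gripper_width: 0.0004
side start (225, np.float64(223.51224328597576), array([ 0.53213383, -0.25859723,  0.12088262]), np.float64(0.12925706674524112))
side now (282, np.float64(162.84189495009812), array([ 0.51166177, -0.14299416,  0.12091049]), np.float64(0.129992617952191))
top start (173, np.float64(224.6779585526085), array([ 0.53831568, -0.25821048,  0.123663  ]), np.float64(0.11564926170791136))
top now (22, np.float64(169.2759638498553), array([ 0.52241609, -0.17392449,  0.12192287]), np.float64(0.08255751489077871))
topz.png
wrist1.npy
wrist1.png
wrist4.png
```

View pics/top9z.png

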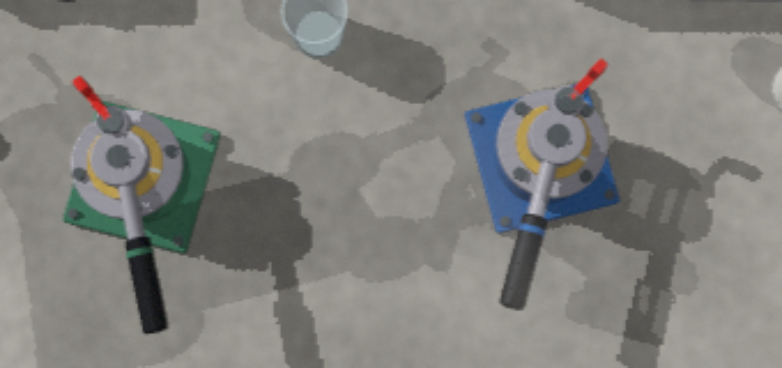

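View pics/side9.png

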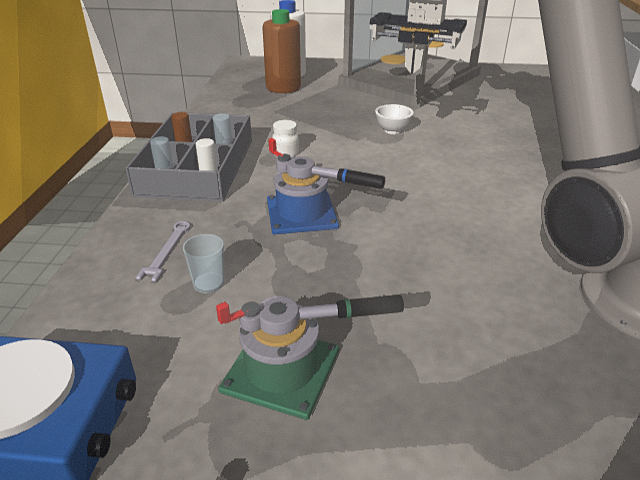

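```bash
python3 - <<'E'
from h import *
c=env.get_calibration("top")
o=ray(c,402.8,218.9,.118)
for u,v in((458,273.2),(383,291.7)):
    e=ray(c,u,v,.112)-o; print(e,np.degrees(np.arctan2(e[1],e[0]))%360,np.hypot(*e[:2]))
im,_=env.read_camera("top"); a=cv2.imread("pics/top0.png")
z=lambda i:cv2.resize(i[190:250,370:440],None,fx=5.5,fy=5.5,interpolation=cv2.INTER_CUBIC)
cv2.imwrite("pics/cmp.png",np.hstack([z(a),z(im)]))
g=np.abs(im[180:310,180:262].astype(int)-a[180:310,180:262]).max(2); print("green changed px",(g>60).sum())
pr=[]
for i in(a,im):
    m=red(i); m[:,:180]=0;m[:,262:]=0;m[:180]=0;m[310:]=0; v,u=np.nonzero(m); pr.append((len(u),u.mean(),v.mean()))
print(pr)
E
```

```text
[-0.11477824 -0.11612263 -0.006     ] 225.33359242536417 0.1632743374560505
[-0.15525532  0.04297934 -0.006     ] 164.52630990873377 0.1610944972109501
green changed px 0
[(81, np.float64(199.20987654320987), np.float64(201.60493827160494)), (82, np.float64(199.26829268292684), np.float64(201.6341463414634))]
```

View pics/cmp.png

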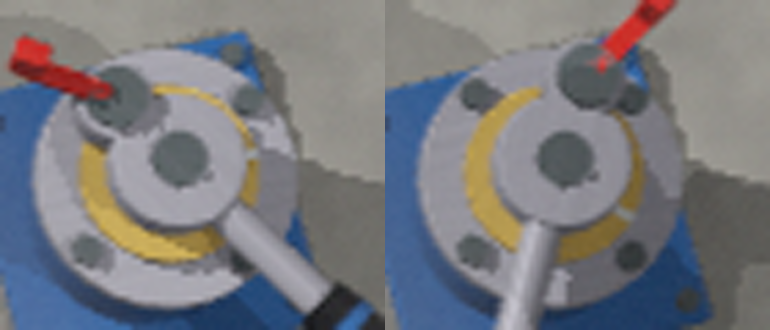

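The handle swing measures 60.8°. The flange's white mark moved from (252,155) to (623,213), about 43° clockwise, so the screw has turned. The lever is still at its tighten end, the green ratchet hasn't changed, and the arm is clear of everything. I'm handing the job in.

```bash
python3 -c "
from station import env
s=env.sense(); print(s['clock'],s['wrist_force'],abs(s['joint_velocities']).max()); print(env.job_done())"
```

```text
8.85 [ 0.04292104 -0.45124821 -0.14340564] 0.004761512585568048
the job is handed in; nothing more can be done
None
```

The blue reactor's clamp screw is tightened, and the job was handed in at 8.85 s. I pushed the red lever right across to its tighten side with the shut fingers. I then swung the black handle clockwise with them, let go and moved the arm clear.

- **Handle:** the last top view gives a swing of 60.8° and the side view about 60.7°. A grip-colour check in the top view read about 55°, but it caught only 22 pixels, so I set it aside in favour of the measured grip end.
- **Screw:** the white mark on the flange turned about 43° clockwise. That fits 60° less the 12–20° of free play.
- **Lever:** it swung 54° by the side camera and 59° by the top camera, against a full range of 57°. The push force rose to about 5 N at its end stop. After the swing it still pointed about 28° to the tighten side of straight away from the handle.
- **Green reactor:** no pixels in its area of the top view changed.
- **Forces:** the largest wrist force in the readings printed after each move was about 8 N. At hand-in it was near zero, with nothing touching.

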